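# Lift the locking stay of the bit drawer

### The job

The bit drawer is locked by a steel stay with an orange grip, hinged beside the lid hinge. Swing that stay up until it stands upright, so that it clears the drawer and lid, and let go of it. Leave the lid shut and leave the stay with the blue grip down.

Things in the scene. Friction and masses are not known exactly. Their poses are not given: they have to be found in the camera images.
- drawer_stay (a joint): Hinge angle of the ORANGE-gripped stay (rad): 0 = level, locking the drawer; grows as the grip swings up; 1.57 upright; stop at 1.75. Steel bar 16 mm wide, 5 mm thick, over the lid of a green cabinet (140 mm deep, 180 wide, 71 high), its 60 mm tongue hanging before the drawer, 20 mm behind the grip's centre. Friction hinge (0.2 N m): stays where left; 2 to 3 N at the grip lifts it.
- stay_grip (a point): Centre of the orange grip: (mm) drum 24 across, 30 long (pinch its flat ends; it may turn in the fingers), 90 above the table, 25 before the drawer front, open below. Turns with the stay: y = drum axis, parallel to the hinge; stay down: z up, x level towards the hinge. Hinge axis: 170 along its +x and 10 along -z. Joint reading a tips x down by a. Lid knob: 65 along x, 95 along y, top 91 up.
- lid (a joint): Hinge angle of the same cabinet's lid (rad): 0 = shut, grows as it opens. Black, 136 x 180 mm, hinged along the far edge beside the stay's hinge, white knob 22 mm across. Loose; leave it shut.
- blue_stay (a joint): Hinge angle of the like stay with the BLUE grip, on a second, like cabinet beside the first (rad): 0 = down. Leave it down.

How it is judged (in metres and radians):
At the end, for the whole second after the job is handed in: The orange-gripped stay is at rest upright (hinge beyond 1.3 rad, up to its stop at 1.75); the lid is shut and the blue-gripped stay down, both within 0.1 rad (value of joint drawer_stay above 1.3 rad and not (velocity of joint drawer_stay above 0.1 rad/s or velocity of joint drawer_stay below -0.1 rad/s) and value of joint each of lid, blue_stay below 0.1 rad); the robot touches nothing.
It fails at once if the lid is opened (0.25 rad or more) (value of joint lid above 0.25 rad).
It fails at once if the blue-gripped stay is lifted (0.25 rad or more) (value of joint blue_stay above 0.25 rad).
It also fails if it takes over 35 s, if anything falls off the work surface, if the arm or the gripper's body presses on something with over 40 N, if the wrist force passes 120 N, or if a joint passes its speed limit or range.

### The arm

A 6-joint arm with a two-finger parallel gripper is mounted at the origin on the work surface. World frame = base frame: x ahead of the robot, y to its left, z up, the work surface at z = 0. Lengths are in m, angles in degrees, forces in N, time in s.
With the tool pointing down it reaches from about 0.375 to 0.9 m from the base axis. Payload 3.1 kg.
Tool frame: the origin (TCP) lies midway between the tips of the shut fingers; the grasp point (between the pads) lies 19 mm behind it; z points along the fingers, y is the line along which they close (so a half turn about z gives the same grasp; the last joint's range is limited). The gripper opens to 85 mm and grips with 20 to 120 N. Pads are 22 mm wide; open, the fingers measure 114 mm over their backs; the gripper's body (76 mm by 85 mm) begins 54 mm behind the grasp point. The pads swing forward as they close: fully open they stand 13 mm farther back than shut.
Start: joints at [55.835, 30.224, 82.088, -0, 67.689, -10.227], TCP at [0.254, 0.571, 0.231] pointing down, gripper open.
Joint ranges: [-176.69, 176.69], [-43.24, 126.21], [12.49, 139.97], [-82, 262], [0, 151.66], [-163.58, 163.58]. Speed limits (degrees/s): [159.86, 159.86, 180, 180, 180, 180].

### API

Orientations are given as [roll, pitch, yaw] about the fixed x, y, z axes, in that order (R = Rz(yaw) Ry(pitch) Rx(roll)).
In Python, from station import bot gives the robot as it stands. The module is installed in compiled form; this text tells all that it offers.
- The arm moves only by the tool step_arm, never from a script. Its argument "series" is a list of rows, each an object of numbers: "x", "y", "z": the shift along the world's x, y, z in cm; "ax", "ay", "az": the turn, a rotation vector about the world's x, y, z in degrees; "claw": the finger opening in cm, from 0 to 8.54. In form: [{"x": .., "y": .., "z": .., "ax": .., "ay": .., "az": .., "claw": ..}, ...]. A call has 1 to 12 rows; each row shifts and turns the commanded pose from where the row before left it; what a row does not reach is not made up. A row lasts 1/12 s, in which the tool goes at most 41.7 mm and 7.16 degrees, less where a joint would pass 70% of its speed; a pose out of reach is approached as far as the arm can. A call with a gripper value outside its range is refused whole. The fingers move at their own pace and stop on an object; the grip force is fixed at half the most. Time passes only in rows, so rows that do not move let the fingers close. It gives the time, the measured TCP pose, the force and the opening at its end, in the units of the state.
- bot.state(): the state, without advancing time (a new reading comes with each control period).
- bot.read_camera(name): name is "side" or "top" or "wrist"; returns a dict with "img" (480x640x3 uint8, blue, green, red), "fovy" (degrees; the focal length in pixels is half the picture's height over the tangent of half this angle, whatever the lens; pixels are square), "cx", "cy" (the principal point, pixels), "world_to_cam" (4x4, takes a point from world to camera coordinates); the wrist camera has in their place "tool_from_camera" (4x4, takes a point from camera to tool coordinates, whose origin is the TCP and whose axes are the flange's). Camera axes: x right, y up, looking along -z (the intrinsics and any distortion apply to the point x, -y, -z); pixel columns grow to the right and rows downward; lengths in m; the calibration is good to about 2 mm. A picture is of the moment at which its call begins: read the wrist's pose just before it. There is no depth.
- bot.job_done(): hands the job in, once; it reports no verdict.
Trained networks look in a picture, given as the dict that the camera call returned (one of the last four; its "shot" number tells which), for a name from the list of things; names that differ only in an ending like _2 or _b are one class to them, and where a whole thing is asked for, a point or a joint stands for the part that bears it (a point fixed in the world has none). Each returns a list of dicts, best first, with "confidence" (0 to 1); they miss things now and then, are a little off and sometimes report something else, mostly with a low value. They report only what shows in the picture. A call takes as long as a camera call.
- bot.recognise(picture, thing): "box" ([left, top, right, bottom] in pixels, round what is visible of it).
- bot.tip_of(picture, thing): "uv" ([column, row] in pixels: a listed point, or the origin of a listed thing).
The state is a dict: "t": time; "joints": joint angles; "joint_velocities": joint speeds; "joint_torque": joint torques, N m; "tool_pos": TCP position; "tcp_rot": TCP orientation; "contact_force": force on the tool from outside, world axes, zero at the start; "moment": the same for the moment, N m; "opening": opening from 0.0 (shut) to 1.0 (fully open).
Only numpy, scipy, OpenCV 4.12 (cv2) and the standard library are available. Lean on these libraries where they do the work, as an engineer would, in place of code of your own. Each camera call takes 0.05 s, during which the arm holds its last target. There are 200 camera calls.

## Working session

There is one attempt and no reset: what is moved stays moved. The work goes in short steps, Python scripts to look and compute and a tool call to move; the robot and the scene stay as the last step left them, time stands still between calls to the robot, and variables do not carry over. Pictures are saved under pics/ and viewed, on a budget of 10 in all, crops included, one or two more only if the job needs it, and the job is handed in when it is done.

Besides the shell and the picture viewer there is one more tool, called by a JSON object that holds its "fn" and its "kwargs", one argument or row to a line. step_arm: Moves the arm, as the interface text tells. Its arguments: {"type":"object","properties":{"series":{"type":"array"}},"required":["series"]}

```bash
mkdir -p pics
cat > h.py <<'E'
import numpy as np, cv2
from station import bot
def K(p):
    f=240/np.tan(np.radians(p["fovy"])/2); return np.array([[f,0,p["cx"]],[0,f,p["cy"]],[0,0,1.]])
def proj(p,X):
    X=np.atleast_2d(X); c=(np.c_[X,np.ones(len(X))]@p["world_to_cam"].T)[:,:3]*[1,-1,-1]
    u=c@K(p).T; return u[:,:2]/u[:,2:]
def ray(p,uv):
    T=np.linalg.inv(p["world_to_cam"]); d=np.linalg.inv(K(p))@[uv[0],uv[1],1]*[1,-1,-1]
    return T[:3,3],T[:3,:3]@d
def atz(p,uv,z):
    o,d=ray(p,uv); return o+d*(z-o[2])/d[2]
def tri(ps,uvs):
    A=np.zeros((3,3));b=np.zeros(3)
    for p,u in zip(ps,uvs):
        o,d=ray(p,u); d/=np.linalg.norm(d); M=np.eye(3)-np.outer(d,d);A+=M;b+=M@o
    return np.linalg.solve(A,b)
E
python3 - <<'E'
from h import *
ps={}
for n in("side","top"):
    p=ps[n]=bot.read_camera(n); cv2.imwrite(f"pics/{n}1.png",p["img"])
    print(n,[k for k in p],p["fovy"],p["cx"],p["cy"])
    for t in("stay_grip","drawer_stay","lid","blue_stay"):
        print(t,[(np.round(d["uv"]),round(d["confidence"],2)) for d in bot.tip_of(p,t)],[(np.round(d["box"]),round(d["confidence"],2)) for d in bot.recognise(p,t)])
    for d in bot.tip_of(p,"stay_grip")[:2]: print(atz(p,d["uv"],.09))
a=[bot.tip_of(ps[n],"stay_grip") for n in ps]
if all(a): print("tri",tri(list(ps.values()),[x[0]["uv"] for x in a]))
print(bot.state())
E
```

```text
side ['img', 'fovy', 'cx', 'cy', 'world_to_cam', 'shot'] 57.634020766678425 316.94429725263933 233.64337647721032
stay_grip [] [(array([298., 270., 408., 340.]), 0.62)]Traceback (most recent call last):
  File "<stdin>", line 7, in <module>
ValueError: it knows: stay_grip
```

View pics/side1.png

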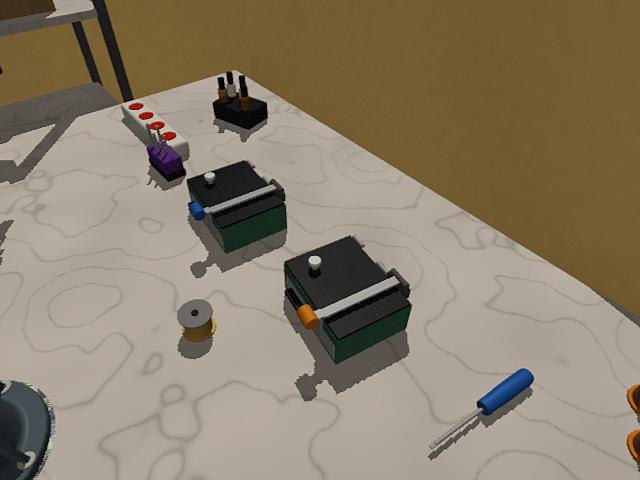

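The side view shows the orange grip at about (308,317), its stay running to a hinge at about (400,282), and the knob at (315,263). The blue cabinet is farther away, with its grip at (197,212).

Run:
```python
from h import *
ps={}
for n in("side","top"):
    p=ps[n]=bot.read_camera(n); cv2.imwrite(f"pics/{n}1.png",p["img"])
    print(n,np.round(np.linalg.inv(p["world_to_cam"])[:3,3],3))
    print([(np.round(d["uv"]),round(d["confidence"],2),atz(p,d["uv"],.09).round(3)) for d in bot.tip_of(p,"stay_grip")])
    for t in("drawer_stay","stay_grip","lid","blue_stay"):
        print(t,[(np.round(d["box"]),round(d["confidence"],2)) for d in bot.recognise(p,t)])
    h=cv2.cvtColor(p["img"],cv2.COLOR_BGR2HSV); m=cv2.inRange(h,(8,170,120),(20,255,255))
    nn,_,s,c=cv2.connectedComponentsWithStats(m)
    for i in range(1,nn):
        if s[i,4]>25: print("orange",s[i],c[i].round(1),atz(p,c[i],.09).round(3))
p=ps["side"]; print("knob",atz(p,(315,260),.091).round(3),"hinge",atz(p,(402,284),.08).round(3))
```

```text
side [ 0.22  -0.464  0.62 ]
[(array([307., 315.]), 0.84, array([ 0.458, -0.161,  0.09 ]))]
drawer_stay [(array([297., 269., 410., 342.]), 0.57)]
stay_grip []
lid [(array([283., 235., 414., 340.]), 0.82)]
blue_stay [(array([192., 179., 284., 237.]), 0.86)]
orange [298 304  20  20 224] [306.8 313.2] [ 0.46  -0.158  0.09 ]
orange [628 385  11  26 107] [632.  395.9] [ 0.702 -0.522  0.09 ]
orange [628 430  12  29 139] [632.4 442.1] [ 0.643 -0.547  0.09 ]
top [ 0.407 -0.058  0.877]
[(array([402., 294.]), 0.87, array([ 0.458, -0.161,  0.09 ]))]
drawer_stay [(array([390., 182., 427., 306.]), 0.56)]
stay_grip [(array([390., 181., 433., 311.]), 0.75)]
lid [(array([317., 183., 442., 286.]), 0.72)]
blue_stay [(array([174., 194., 220., 318.]), 0.88)]
orange [600  71  40  43 856] [624.1  88.2] [ 0.766 -0.513  0.09 ]
orange [637 118   3  17  41] [638.2 125.7] [ 0.705 -0.527  0.09 ]
orange [622 124  17  29 125] [627.3 137.8] [ 0.687 -0.509  0.09 ]
orange [391 288  23  17 304] [402.3 296.1] [ 0.456 -0.162  0.09 ]
knob [ 0.537 -0.083  0.091] hinge [ 0.619 -0.204  0.08 ]
```

View pics/top1.png

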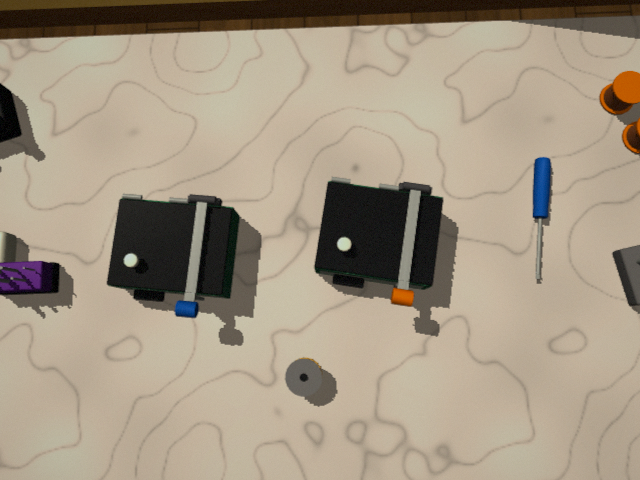

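The top view shows the orange grip at (402,296) and its hinge end at (415,188). The blue grip is at (186,309). The side and top views agree on the grip: (0.458,-0.161,0.09). Next I need the stay's yaw and the tool pose.

Run:
```python
from h import *
p=bot.read_camera("top")
m=cv2.inRange(p["img"],(120,120,120),(200,200,200)); m[:, :395]=0; m[:,428:]=0; m[:195]=0; m[285:]=0
# bar only: grey surrounded by dark lid
rows=[]
for r in range(200,284,4):
    c=np.flatnonzero(m[r]); c=c[(c<425)]
    if len(c): rows.append((r,c.min(),c.max()))
print(rows[::4])
w=np.array([atz(p,((a+b)/2,r),.09) for r,a,b in rows if b-a<20])
d=np.polyfit(w[:,0],w[:,1],1); print("yaw",np.degrees(np.arctan(d[0])),"y at x=.458",np.polyval(d,.458))
for y in(-12,-14,-16):
    c,s=np.cos(np.radians(y)),np.sin(np.radians(y)); R=np.array([[c,-s,0],[s,c,0],[0,0,1]]);g=np.array([.458,-.161,.09])
    print(y,"knob",proj(p,g+R@[.065,.095,0]).round(),"hinge",proj(p,g+R@[.17,0,-.01]).round(),(g+R@[.17,0,-.01]).round(3))
s=bot.state(); print({k:s[k] for k in("t","tool_pos","tcp_rot","contact_force","joints")})
```

```text
[(200, np.int64(410), np.int64(418)), (216, np.int64(408), np.int64(416)), (232, np.int64(405), np.int64(414)), (248, np.int64(403), np.int64(412)), (264, np.int64(401), np.int64(409)), (280, np.int64(399), np.int64(407))]
yaw -10.0710840734356 y at x=.458 -0.16020657903461935
-12 knob [[346. 239.]] hinge [[419. 185.]] [ 0.624 -0.196  0.08 ]
-14 knob [[348. 237.]] hinge [[423. 186.]] [ 0.623 -0.202  0.08 ]
-16 knob [[350. 236.]] hinge [[427. 187.]] [ 0.621 -0.208  0.08 ]
{'t': 0.8, 'tool_pos': array([0.25358388, 0.5712319 , 0.23135692]), 'tcp_rot': array([1.79995326e+02, 1.17430283e-03, 1.56060317e+02]), 'contact_force': array([-0.86471852,  0.40088154,  0.40825737]), 'joints': array([ 5.58323588e+01,  3.02194806e+01,  8.20871037e+01, -3.52065590e-04,
        6.76886075e+01, -1.02278246e+01])}
```

{"fn": "step_arm", "kwargs": {
  "series": [
    {"x":1.7,"y":-3.05,"az":0.6,"claw":8.5},
    {"x":1.7,"y":-3.05,"az":0.6},
    {"x":1.7,"y":-3.05,"az":0.6},
    {"x":1.7,"y":-3.05,"az":0.6},
    {"x":1.7,"y":-3.05,"az":0.6},
    {"x":1.7,"y":-3.05,"az":0.6},
    {"x":1.7,"y":-3.05,"az":0.6},
    {"x":1.7,"y":-3.05,"az":0.6},
    {"x":1.7,"y":-3.05,"az":0.6},
    {"x":1.7,"y":-3.05,"az":0.6},
    {"x":1.7,"y":-3.05,"az":0.6},
    {"x":1.7,"y":-3.05,"az":0.6}
  ]
}}

```text
schema error: expected keys x, y, z, ax, ay, az, claw
```

{"fn": "step_arm", "kwargs": {
  "series": [
    {"x":1.7,"y":-3.05,"az":0.6},
    {"x":1.7,"y":-3.05,"az":0.6},
    {"x":1.7,"y":-3.05,"az":0.6},
    {"x":1.7,"y":-3.05,"az":0.6},
    {"x":1.7,"y":-3.05,"az":0.6},
    {"x":1.7,"y":-3.05,"az":0.6},
    {"x":1.7,"y":-3.05,"az":0.6},
    {"x":1.7,"y":-3.05,"az":0.6},
    {"x":1.7,"y":-3.05,"az":0.6},
    {"x":1.7,"y":-3.05,"az":0.6},
    {"x":1.7,"y":-3.05,"az":0.6},
    {"x":1.7,"y":-3.05,"az":0.6}
  ]
}}

```text
schema error: expected keys x, y, z, ax, ay, az, claw
```

{"fn": "step_arm", "kwargs": {
  "series": [
    {"z":-1},
    {"z":-1},
    {"z":-1},
    {"x":0},
    {"x":0}
  ]
}}

```text
schema error: expected keys x, y, z, ax, ay, az, claw
```

```bash
cat >> h.py <<'E'
from scipy.spatial.transform import Rotation as Ro
def wrist():
    s=bot.state(); p=bot.read_camera("wrist")
    T=np.eye(4);T[:3,:3]=Ro.from_euler("xyz",s["tcp_rot"],degrees=True).as_matrix();T[:3,3]=s["tool_pos"]
    p["world_to_cam"]=np.linalg.inv(T@p["tool_from_camera"]); return s,p
E
python3 - <<'E'
from h import *
s,p=wrist(); cv2.imwrite("pics/w1.png",p["img"])
print(s["t"],s["tool_pos"],s["tcp_rot"],s["contact_force"])
print([(d["uv"],round(d["confidence"],2),atz(p,d["uv"],.09).round(4)) for d in bot.tip_of(p,"stay_grip")])
print([(d["box"],d["confidence"]) for d in bot.recognise(p,"stay_grip")])
h=cv2.cvtColor(p["img"],cv2.COLOR_BGR2HSV); m=cv2.inRange(h,(8,170,100),(20,255,255))
nn,_,st,c=cv2.connectedComponentsWithStats(m)
for i in range(1,nn):
    if st[i,4]>100: print("orange",st[i],c[i].round(1),atz(p,c[i],.095).round(4))
E
```

```text
0.8 [0.25358388 0.5712319  0.23135692] [1.79995326e+02 1.17430283e-03 1.56060317e+02] [-0.86471852  0.40088154  0.40825737]
[]
[]
```

View pics/w1.png

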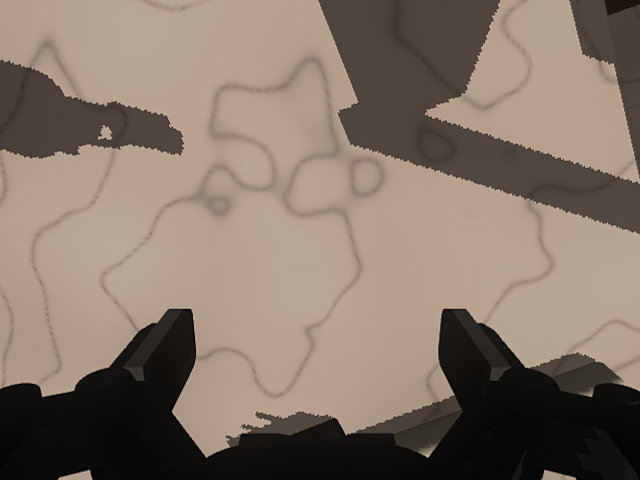

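Every row needs all seven keys, so the calls were refused and the arm hasn't moved. The picture shows only bare table between the open fingers.

{"fn": "step_arm", "kwargs": {
  "series": [
    {"x":1.7,"y":-3.05,"z":0,"ax":0,"ay":0,"az":0.6,"claw":8.5},
    {"x":1.7,"y":-3.05,"z":0,"ax":0,"ay":0,"az":0.6,"claw":8.5},
    {"x":1.7,"y":-3.05,"z":0,"ax":0,"ay":0,"az":0.6,"claw":8.5},
    {"x":1.7,"y":-3.05,"z":0,"ax":0,"ay":0,"az":0.6,"claw":8.5},
    {"x":1.7,"y":-3.05,"z":0,"ax":0,"ay":0,"az":0.6,"claw":8.5},
    {"x":1.7,"y":-3.05,"z":0,"ax":0,"ay":0,"az":0.6,"claw":8.5},
    {"x":1.7,"y":-3.05,"z":0,"ax":0,"ay":0,"az":0.6,"claw":8.5},
    {"x":1.7,"y":-3.05,"z":0,"ax":0,"ay":0,"az":0.6,"claw":8.5},
    {"x":1.7,"y":-3.05,"z":0,"ax":0,"ay":0,"az":0.6,"claw":8.5},
    {"x":1.7,"y":-3.05,"z":0,"ax":0,"ay":0,"az":0.6,"claw":8.5},
    {"x":1.7,"y":-3.05,"z":0,"ax":0,"ay":0,"az":0.6,"claw":8.5},
    {"x":1.7,"y":-3.05,"z":0,"ax":0,"ay":0,"az":0.6,"claw":8.5}
  ]
}}

```text
t: 1.95
tool_pos: [0.4583, 0.2037, 0.2316]
tcp_rot: [180.0, 0.0, 163.3]
contact_force: [-0.0, 0.3, -0.7]
opening: 0.993
```

That used the whole x shift, since 12 × 1.7 already makes 20.4 cm. Only y is left.

{"fn": "step_arm", "kwargs": {
  "series": [
    {"x":0,"y":-3.05,"z":0,"ax":0,"ay":0,"az":0.6,"claw":8.5},
    {"x":0,"y":-3.05,"z":0,"ax":0,"ay":0,"az":0.6,"claw":8.5},
    {"x":0,"y":-3.05,"z":0,"ax":0,"ay":0,"az":0.6,"claw":8.5},
    {"x":0,"y":-3.05,"z":0,"ax":0,"ay":0,"az":0.6,"claw":8.5},
    {"x":0,"y":-3.05,"z":0,"ax":0,"ay":0,"az":0.6,"claw":8.5},
    {"x":0,"y":-3.05,"z":0,"ax":0,"ay":0,"az":0.6,"claw":8.5},
    {"x":0,"y":-3.05,"z":0,"ax":0,"ay":0,"az":0.6,"claw":8.5},
    {"x":0,"y":-3.05,"z":0,"ax":0,"ay":0,"az":0.6,"claw":8.5},
    {"x":0,"y":-3.05,"z":0,"ax":0,"ay":0,"az":0.6,"claw":8.5},
    {"x":0,"y":-3.05,"z":0,"ax":0,"ay":0,"az":0.6,"claw":8.5},
    {"x":0,"y":-3.05,"z":0,"ax":0,"ay":0,"az":0.3,"claw":8.5},
    {"x":0,"y":-2.9,"z":0,"ax":0,"ay":0,"az":0,"claw":8.5}
  ]
}}

```text
t: 2.95
tool_pos: [0.4575, -0.1611, 0.2316]
tcp_rot: [-180.0, 0.0, 169.5]
contact_force: [0.6, 0.4, 0.5]
opening: 0.994
```

{"fn": "step_arm", "kwargs": {
  "series": [
    {"x":0,"y":0,"z":-1.5,"ax":0,"ay":0,"az":0,"claw":8.5},
    {"x":0,"y":0,"z":-1.5,"ax":0,"ay":0,"az":0,"claw":8.5},
    {"x":0,"y":0,"z":0,"ax":0,"ay":0,"az":0,"claw":8.5},
    {"x":0,"y":0,"z":0,"ax":0,"ay":0,"az":0,"claw":8.5}
  ]
}}

```text
t: 3.28
tool_pos: [0.457, -0.1591, 0.2009]
tcp_rot: [180.0, -0.1, 169.5]
contact_force: [-0.2, 0.5, 0.2]
opening: 0.997
```

Run:
```python
from h import *
s,p=wrist(); cv2.imwrite("pics/w2.png",p["img"])
print(s["t"],s["tool_pos"],s["tcp_rot"],s["contact_force"])
print([(d["uv"],round(d["confidence"],2),atz(p,d["uv"],.09).round(4)) for d in bot.tip_of(p,"stay_grip")])
h=cv2.cvtColor(p["img"],cv2.COLOR_BGR2HSV); m=cv2.inRange(h,(8,170,80),(20,255,255))
nn,_,st,c=cv2.connectedComponentsWithStats(m)
for i in range(1,nn):
    if st[i,4]>100: print("orange",st[i],c[i].round(1),atz(p,c[i],.095).round(4))
```

```text
3.2833 [ 0.45701736 -0.15908912  0.20090196] [ 1.79956385e+02 -1.07051013e-01  1.69543711e+02] [-0.23538308  0.47265034  0.22816285]
[([315.4, 231.3], 0.76, array([ 0.4544, -0.159 ,  0.09  ]))]
orange [ 288  217   49   37 1743] [311.7 234.8] [ 0.4548 -0.1614  0.095 ]
```

View pics/w2.png

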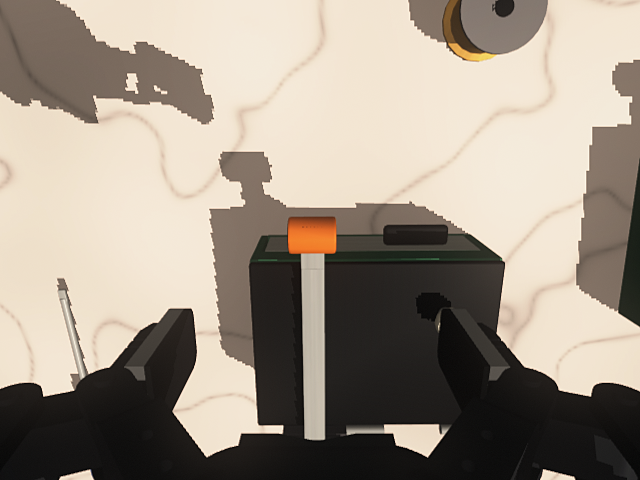

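The wrist view shows the orange drum at (312,235) with the bar vertical in the image, so the yaw matches. It puts the grip about 2 mm from the earlier fix. The drawer pull starts about 45 mm to the side, so I'll narrow the fingers and descend.

{"fn": "step_arm", "kwargs": {
  "series": [
    {"x":0,"y":0,"z":-1.2,"ax":0,"ay":0,"az":0,"claw":5.5},
    {"x":0,"y":0,"z":-1.2,"ax":0,"ay":0,"az":0,"claw":5.5},
    {"x":0,"y":0,"z":-1.2,"ax":0,"ay":0,"az":0,"claw":5.5},
    {"x":0,"y":0,"z":-1.2,"ax":0,"ay":0,"az":0,"claw":5.5},
    {"x":0,"y":0,"z":-1.2,"ax":0,"ay":0,"az":0,"claw":5.5},
    {"x":0,"y":0,"z":-1.2,"ax":0,"ay":0,"az":0,"claw":5.5},
    {"x":0,"y":0,"z":-1.2,"ax":0,"ay":0,"az":0,"claw":5.5},
    {"x":0,"y":0,"z":-1.2,"ax":0,"ay":0,"az":0,"claw":5.5},
    {"x":0,"y":0,"z":-1.2,"ax":0,"ay":0,"az":0,"claw":5.5},
    {"x":0,"y":0,"z":-1.2,"ax":0,"ay":0,"az":0,"claw":5.5},
    {"x":0,"y":0,"z":-1.1,"ax":0,"ay":0,"az":0,"claw":5.5},
    {"x":0,"y":0,"z":0,"ax":0,"ay":0,"az":0,"claw":5.5}
  ]
}}

```text
t: 4.38
tool_pos: [0.4576, -0.1588, 0.0696]
tcp_rot: [180.0, -0.1, 169.6]
contact_force: [-0.0, 1.1, 0.3]
opening: 0.647
```

{"fn": "step_arm", "kwargs": {
  "series": [
    {"x":0,"y":0,"z":0,"ax":0,"ay":0,"az":0,"claw":4},
    {"x":0,"y":0,"z":0,"ax":0,"ay":0,"az":0,"claw":3.5},
    {"x":0,"y":0,"z":0,"ax":0,"ay":0,"az":0,"claw":3},
    {"x":0,"y":0,"z":0,"ax":0,"ay":0,"az":0,"claw":2.5},
    {"x":0,"y":0,"z":0,"ax":0,"ay":0,"az":0,"claw":2},
    {"x":0,"y":0,"z":0,"ax":0,"ay":0,"az":0,"claw":2}
  ]
}}

```text
t: 4.88
tool_pos: [0.4578, -0.1621, 0.0718]
tcp_rot: [-179.7, 0.1, 169.7]
contact_force: [-5.9, -10.3, 2.0]
opening: 0.342
```

Run:
```python
from h import *
s,p=wrist(); q=bot.read_camera("side")
cv2.imwrite("pics/w3.png",np.hstack([cv2.resize(p["img"],(400,300)),cv2.resize(q["img"][180:400,220:480],(400,338))[:300]]))
print(s["t"],s["tool_pos"],s["tcp_rot"],s["contact_force"],s["opening"]*85.4)
```

```text
4.8833 [ 0.45784812 -0.16206893  0.0717503 ] [-1.79729184e+02  1.25459836e-01  1.69735933e+02] [ -5.90261452 -10.3014676    2.01024552] 29.176482221280587
```

View pics/w3.png

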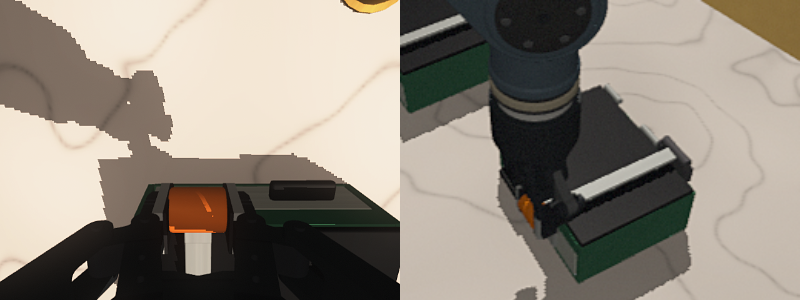

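The drum is pinched across its ends: opening 29 mm, visible at (200,210) in the wrist half. There is a 10 N side load, so the drum sits slightly towards -y of my position. I'll work out the arc.

Run:
```python
import numpy as np
a=np.radians(np.arange(0,97,4)); u=17-17*np.cos(a)+np.sin(a); z=17*np.sin(a)+np.cos(a)-1
yw=np.radians(-10.2); P=np.c_[u*np.cos(yw),u*np.sin(yw),z]; print(np.diff(P,axis=0).round(2).tolist())
```

```text
[[0.11, -0.02, 1.18], [0.19, -0.03, 1.17], [0.27, -0.05, 1.16], [0.35, -0.06, 1.13], [0.43, -0.08, 1.11], [0.5, -0.09, 1.07], [0.57, -0.1, 1.04], [0.64, -0.12, 0.99], [0.71, -0.13, 0.94], [0.77, -0.14, 0.89], [0.83, -0.15, 0.84], [0.89, -0.16, 0.77], [0.94, -0.17, 0.71], [0.99, -0.18, 0.64], [1.03, -0.18, 0.57], [1.06, -0.19, 0.5], [1.09, -0.2, 0.42], [1.12, -0.2, 0.34], [1.14, -0.21, 0.26], [1.16, -0.21, 0.18], [1.17, -0.21, 0.1], [1.17, -0.21, 0.01], [1.17, -0.21, -0.07], [1.16, -0.21, -0.15]]
```

{"fn": "step_arm", "kwargs": {
  "series": [
    {"x":0.1,"y":-0.2,"z":1.2,"ax":0,"ay":0,"az":0,"claw":2},
    {"x":0.2,"y":-0.05,"z":1.2,"ax":0,"ay":0,"az":0,"claw":2},
    {"x":0.27,"y":-0.05,"z":1.15,"ax":0,"ay":0,"az":0,"claw":2},
    {"x":0.35,"y":-0.05,"z":1.1,"ax":0,"ay":0,"az":0,"claw":2},
    {"x":0.43,"y":-0.1,"z":1.1,"ax":0,"ay":0,"az":0,"claw":2},
    {"x":0.5,"y":-0.1,"z":1.1,"ax":0,"ay":0,"az":0,"claw":2}
  ]
}}

```text
t: 5.48
tool_pos: [0.4766, -0.1656, 0.1398]
tcp_rot: [-179.9, 0.1, 169.6]
contact_force: [3.6, -2.8, -7.9]
opening: 0.337
```

{"fn": "step_arm", "kwargs": {
  "series": [
    {"x":0,"y":0,"z":0,"ax":0,"ay":0,"az":0,"claw":2}
  ]
}}

```text
t: 5.57
tool_pos: [0.4774, -0.1658, 0.141]
tcp_rot: [-179.9, 0.2, 169.7]
contact_force: [-0.3, -0.9, -1.8]
opening: 0.338
```

Forces are small, so I'll carry on round the arc.

{"fn": "step_arm", "kwargs": {
  "series": [
    {"x":0.57,"y":-0.1,"z":1.04,"ax":0,"ay":0,"az":0,"claw":2},
    {"x":0.64,"y":-0.12,"z":0.99,"ax":0,"ay":0,"az":0,"claw":2},
    {"x":0.71,"y":-0.13,"z":0.94,"ax":0,"ay":0,"az":0,"claw":2},
    {"x":0.77,"y":-0.14,"z":0.89,"ax":0,"ay":0,"az":0,"claw":2},
    {"x":0.83,"y":-0.15,"z":0.84,"ax":0,"ay":0,"az":0,"claw":2},
    {"x":0.89,"y":-0.16,"z":0.77,"ax":0,"ay":0,"az":0,"claw":2},
    {"x":0.94,"y":-0.17,"z":0.71,"ax":0,"ay":0,"az":0,"claw":2},
    {"x":0.99,"y":-0.18,"z":0.64,"ax":0,"ay":0,"az":0,"claw":2},
    {"x":1.03,"y":-0.18,"z":0.57,"ax":0,"ay":0,"az":0,"claw":2}
  ]
}}

```text
t: 6.32
tool_pos: [0.5467, -0.178, 0.2115]
tcp_rot: [-179.9, -0.4, 169.6]
contact_force: [-3.2, -3.8, -6.7]
opening: 0.341
```

{"fn": "step_arm", "kwargs": {
  "series": [
    {"x":0,"y":0,"z":0,"ax":0,"ay":0,"az":0,"claw":2}
  ]
}}

```text
t: 6.4
tool_pos: [0.5493, -0.1785, 0.2127]
tcp_rot: [-179.9, -0.1, 169.6]
contact_force: [-2.0, -2.1, -1.6]
opening: 0.341
```

{"fn": "step_arm", "kwargs": {
  "series": [
    {"x":1.06,"y":-0.19,"z":0.5,"ax":0,"ay":0,"az":0,"claw":2},
    {"x":1.09,"y":-0.2,"z":0.42,"ax":0,"ay":0,"az":0,"claw":2},
    {"x":1.12,"y":-0.2,"z":0.34,"ax":0,"ay":0,"az":0,"claw":2},
    {"x":1.14,"y":-0.2,"z":0.26,"ax":0,"ay":0,"az":0,"claw":2},
    {"x":1.16,"y":-0.2,"z":0.18,"ax":0,"ay":0,"az":0,"claw":2},
    {"x":1.17,"y":-0.2,"z":0.1,"ax":0,"ay":0,"az":0,"claw":2},
    {"x":1.17,"y":-0.2,"z":0,"ax":0,"ay":0,"az":0,"claw":2},
    {"x":0.6,"y":-0.1,"z":0,"ax":0,"ay":0,"az":0,"claw":2},
    {"x":0,"y":0,"z":0,"ax":0,"ay":0,"az":0,"claw":2},
    {"x":0,"y":0,"z":0,"ax":0,"ay":0,"az":0,"claw":2}
  ]
}}

```text
t: 7.23
tool_pos: [0.6337, -0.1934, 0.23]
tcp_rot: [-179.9, -0.1, 169.6]
contact_force: [-1.9, -4.9, -2.5]
opening: 0.339
```

Run:
```python
from h import *
q=bot.read_camera("side"); cv2.imwrite("pics/s4.png",q["img"]); s=bot.state()
print(s["t"],s["tool_pos"],s["contact_force"],s["moment"],s["opening"]*85.4)
```

```text
7.2833 [ 0.63364771 -0.19338075  0.23007896] [-2.6918468  -3.58660978 -2.45156859] [-0.59108693  0.86740164  0.13266471] 28.97899450083338
```

View pics/s4.png

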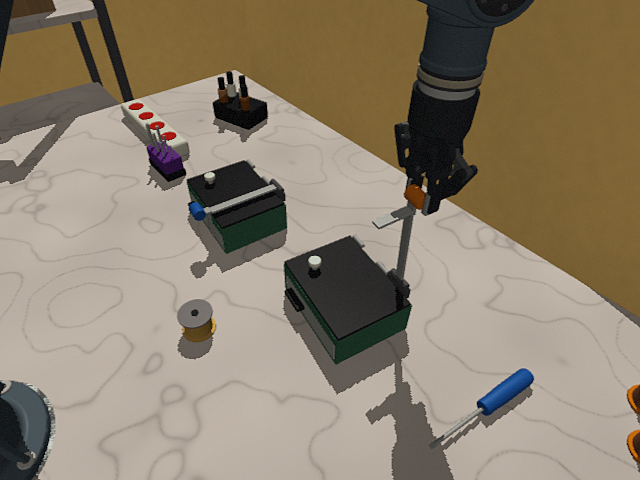

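The stay stands upright with the drum in the fingers at (415,197) and the tongue pointing back towards the robot. The lid is shut and the blue stay is down. I'll release and back off upwards.

{"fn": "step_arm", "kwargs": {
  "series": [
    {"x":0,"y":0,"z":0,"ax":0,"ay":0,"az":0,"claw":4},
    {"x":0,"y":0,"z":0,"ax":0,"ay":0,"az":0,"claw":6},
    {"x":0,"y":0,"z":0,"ax":0,"ay":0,"az":0,"claw":7},
    {"x":0,"y":0,"z":0,"ax":0,"ay":0,"az":0,"claw":7},
    {"x":0,"y":0,"z":0,"ax":0,"ay":0,"az":0,"claw":7},
    {"x":0,"y":0,"z":1,"ax":0,"ay":0,"az":0,"claw":7},
    {"x":0,"y":0,"z":1.5,"ax":0,"ay":0,"az":0,"claw":7},
    {"x":0,"y":0,"z":1.5,"ax":0,"ay":0,"az":0,"claw":7},
    {"x":0,"y":0,"z":2,"ax":0,"ay":0,"az":0,"claw":7},
    {"x":0,"y":0,"z":2,"ax":0,"ay":0,"az":0,"claw":7},
    {"x":0,"y":0,"z":2,"ax":0,"ay":0,"az":0,"claw":7},
    {"x":0,"y":0,"z":0,"ax":0,"ay":0,"az":0,"claw":7}
  ]
}}

```text
t: 8.28
tool_pos: [0.6373, -0.1939, 0.3369]
tcp_rot: [-179.8, 0.6, 169.6]
contact_force: [0.5, -1.0, 1.0]
opening: 0.819
```

Run:
```python
from h import *
q=bot.read_camera("side"); cv2.imwrite("pics/s5.png",q["img"]); s=bot.state()
print(s["t"],s["tool_pos"],s["contact_force"],s["opening"]*85.4)
u=[d["uv"] for d in bot.tip_of(q,"stay_grip")]; print(u)
g=np.array([.457,-.161,.09]); yw=np.radians(-10.2); U=np.array([np.cos(yw),np.sin(yw),0]); h=g+.17*U-[0,0,.01]
for a in(1.3,1.4,1.5,1.57,1.65,1.75): print(a,proj(q,h-U*(.17*np.cos(a)-.01*np.sin(a))+np.array([0,0,.17*np.sin(a)+.01*np.cos(a)])).round(1))
```

```text
8.3333 [ 0.63635895 -0.19347677  0.33439051] [ 1.39807625 -0.51331349 -0.5923206 ] 69.86648059331958
[[416.8, 197.5]]
1.3 [[393.8 205.9]]
1.4 [[404.2 200.5]]
1.5 [[414.2 196.1]]
1.57 [[421.1 193.6]]
1.65 [[428.6 191.5]]
1.75 [[437.4 189.8]]
```

View pics/s5.png

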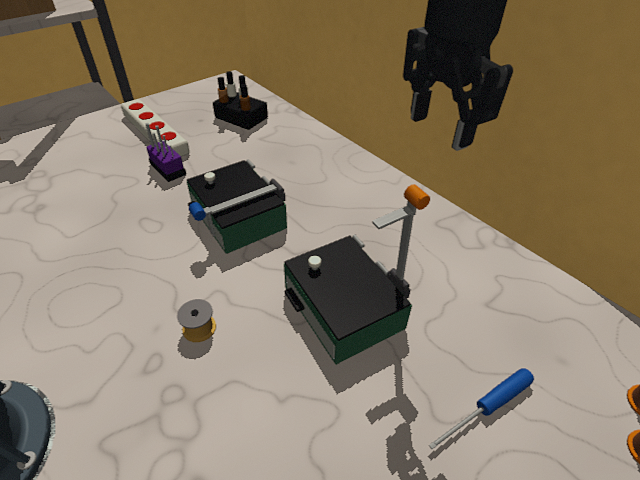

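The stay stands free with the grip at (417,197), which fits a hinge angle of about 1.5 rad. The gripper is well clear, the lid is shut and the blue stay is down. I'll hand it in.

```bash
python3 -c "
from station import bot
print(bot.job_done())"
```

```text
the job is handed in; nothing more can be done
None
```

I pinched the orange grip by its flat ends with the tool pointing down, swung the stay up its arc until it stood upright, let go and backed off upwards. I handed the job in at about 8.3 s.

- **Last checks:** The last side picture puts the grip at (417,197), which fits a hinge angle of about 1.5 rad. The lid is shut and the blue-gripped stay is down. The gripper was clear of everything, with the force reading at noise level (under 2 N).
- **Not checked:** I took only one picture after letting go, so I judged the stay to be at rest from its matching position before and after release. I didn't measure its speed.
- **What disagreed or went wrong:**
  - The wrist camera put the grip 2–3 mm off the side and top cameras. Closing on it gave a side load of about 10 N, which eased once I shifted.
  - My first move calls were refused because some row keys were missing.
  - My first accepted move used up the whole x shift early, which did no harm.

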